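Close up the vial case

ROBOT

A 6-joint arm with a two-finger parallel gripper is mounted at the origin on the work surface. World frame = base frame: x ahead of the robot, y to its left, z up, the work surface at z = 0. Lengths are in m, angles in rad, forces in N, time in s.
With the tool pointing down it reaches from about 0.35 to 0.775 m from the base axis. Payload 5.5 kg.
Tool frame: the origin (TCP) lies midway between the tips of the shut fingers; the grasp point (between the pads) lies hold_point_z behind it (hold_point_z is the distance from the TCP to the grasp point, in m); z points along the fingers, y is the direction in which the jaws open and shut (so a half turn about z gives the same grasp; the last joint's range is limited). The gripper opens to 85 mm and grips with 20 to 120 N. Pads are 22 mm wide; open, the fingers measure 114 mm over their backs; the gripper's body (76 mm by 85 mm) begins 54 mm behind the grasp point. The pads swing forward as they close: fully open they stand 13 mm farther back than shut.
Start: joints at [1.198, 0.313, 0.046, 1.304, 0, 1.431], TCP at [0.133, 0.56, 0.193] pointing down, gripper open.
Joint ranges: [-2.76, 2.76], [-0.86, 1.69], [-1.03, 1.26], [-2.2, 2.34], [-1.47, 1.5], [-3.14, 3.14]. Speed limits (rad/s): [2.57, 2.57, 3.14, 3.14, 3.14, 3.14].

INTERFACE

Orientations are given as a unit quaternion [w, x, y, z].
In Python, from workcell import * gives the robot as it stands. The module is installed in compiled form; this text tells all that it offers.
- The arm moves only by the tool jog_arm, never from a script. Its argument "plan" is a list of rows, each a list of 6 numbers: the shift along the world's x, y, z in m, then the turn, a rotation vector about the world's x, y, z in degrees. A call has exactly 10 rows; each row shifts and turns the commanded pose from where the row before left it; what a row does not reach is not made up. A row lasts 1/10 s, in which the tool goes at most 50 mm and 8.59 degrees, less where a joint would pass 70% of its speed; a pose out of reach is approached as far as the arm can. A call with a gripper value outside its range is refused whole. "hand" is the opening, from 0 (shut) to 1 (fully open), set as the call begins (left out, the last holds). The fingers move at their own pace and stop on an object; "force" is the grip in N (left out, the last holds). Time passes only in rows, so rows that do not move let the fingers close, or fill a call up. It gives the time, the measured TCP pose, the force and the opening at its end, in the units of the state.
- get_state(): the state, without advancing time (a new reading comes with each control period).
- read_camera(name): name is "scene" or "side" or "wrist"; returns the picture (480x640x3 uint8, red, green, blue); there is no depth.
- calibration(name): a dict with "K" (3x3 intrinsics, pixels), "world_to_cam" (4x4, takes a point from world to camera coordinates). Camera axes: x right, y down, z forward; pixel columns grow to the right and rows downward; lengths in m; the calibration is good to about 2 mm. A picture is of the moment at which its call begins: read the wrist's pose just before it. calibration takes no time and is no camera call; for the wrist camera it gives the pose at the moment of the call.
- hand_in(): hands the job in, once; it reports no verdict.
The state is a dict: "clock": time; "joint_pos": joint angles; "qvel": joint speeds; "tau": joint torques, N m; "tcp_pos": TCP position; "orientation": TCP orientation; "wrist_force": force on the tool from outside, world axes, zero at the start; "ft_torque": the same for the moment, N m; "finger_gap": finger opening in m.
Only numpy, scipy, OpenCV 4.12 (cv2) and the standard library are available. Lean on these libraries where they do the work, as an engineer would, in place of code of your own. Each camera call takes 0.05 s, during which the arm holds its last target.

TASK

Pack up the vial case on the lab bench: first fold the upright blue inner flap down over the vials until it lies flat, then swing the white cover shut over it until it is fully closed. Push flap and cover with the fingertips, only on their outer faces (never grip them or touch their dark pads), and leave the bottle, beaker and tin where they stand.

Things in the scene. Friction and masses are not known exactly. Their poses are not given: they have to be found in the camera images.
- case: Dark grey open vial case, fixed to the bench, 220 (its x) x 180 (its y) x 70 mm high, 5 mm walls, amber vials inside (caps up to 52 mm). Origin: centre of its underside on the bench. The flap is hinged along its +y side, the cover along its -y side, both hinge lines parallel to its x axis.
- flap (a joint): Angle of the blue flap, rad: 0 = folded flat over the vials, 1.57 = upright, limit 1.7. Stiff friction hinge (0.085 N m, flap 90 g): it stays at whatever angle it is left, so it must be pushed all the way down; about 1.5 N near its free edge is enough. Folding down, its free edge travels towards the case's -y side. It stops by itself at 0.
- flap_hinge (a point): Middle of the flap's hinge line, at case x = 0, y = +80 mm, 60 mm above the bench. The flap's underside (its pad side) lies in the plane through this line.
- flap_edge (a point): Middle of the flap's free edge, 130 mm from the hinge. The flap is a flat blue plate, 196 mm long along the hinge, 130 mm deep, 4 mm thick. Its outer face looks to the case's +y when upright and up when flat (then 64 mm above the bench, 6 mm below the case's rim).
- flap_pad (a point): Dark foam-look pad, 184 x 112 x 3 mm, on the flap's underside (it faces the cover when the flap is upright); not to be touched by the fingers. It stops 8 mm short of the free edge. This point: centre of the pad's face.
- cover (a joint): Angle of the white cover, rad: 0 = closed flat on the case, 1.57 = upright, limit 2.1 (leaning outwards). Stiff friction hinge (0.36 N m, cover 300 g): it stays at whatever angle it is left, so it must be pushed all the way shut; about 5 N near its free edge is enough. Closing, its free edge travels towards the case's +y side. It stops by itself at 0. An upright flap blocks it.
- cover_hinge (a point): Middle of the cover's hinge line, at case x = 0, y = -90 mm, 70 mm above the bench; the cover's underside lies in the plane through this line.
- cover_edge (a point): Middle of the cover's free edge, 180 mm from the hinge. The cover is a flat white plate, 220 mm long along the hinge, 180 mm deep, 8 mm thick, with no handle. Its outer face (white with a pale blue-grey blank label) looks to the case's -y when upright and up when closed (then 78 mm above the bench).
- cover_pad (a point): Dark foam-look pad, 196 x 156 x 3 mm, on the cover's inner face; not to be touched by the fingers. It stops 12 mm short of the free edge. This point: centre of the pad's face.
- reagent: Bystander: amber bottle with black cap and paper label, 60 mm across, 115 mm high, upright. Origin: centre of its underside.
- beaker: Bystander: steel beaker, 64 mm across, 75 mm high, upright. Origin: centre of its underside.
- tin: Bystander: small green jar with aluminium lid, 56 mm across, 50 mm high. Origin: centre of its underside.

How it is judged:
By the outcome, as a careful person would: the job done as asked, in the order asked, and still so for the second after the job is handed in, with the robot touching nothing.
It also fails if it takes over 50 s, if anything falls off the work surface, if the arm or the gripper's body presses on something with over 40 N, if the wrist force passes 120 N, or if a joint passes its speed limit or range.

## Working session

There is one attempt and no reset: what is moved stays moved. The work goes in short steps, Python scripts to look and compute and a tool call to move; the robot and the scene stay as the last step left them, time stands still between calls to the robot, and variables do not carry over. Pictures are saved under pics/ and viewed, and the job is handed in when it is done.

Besides the shell and the picture viewer there is one more tool, called after ">>>" as a command line: name --pt "numbers of a row" for each row, then --argument value for the rest. jog_arm: Moves the arm, as the interface text tells. Its arguments: {"type":"object","properties":{"plan":{"type":"array","items":{"type":"array","items":{"type":"number"}}},"hand":{"type":"number"},"force":{"type":"number"}},"required":["plan"]}

```bash
mkdir -p pics
python3 - <<'E'
from workcell import *
import cv2
s=get_state();print(s)
for n in ["scene","side","wrist"]:
    c=calibration(n);print(n,c)
    cv2.imwrite(f"pics/{n}0.png",read_camera(n)[:,:,::-1])
E
```

```text
{'clock': 0.0, 'joint_pos': array([1.19841999e+00, 3.13995624e-01, 4.49669679e-02, 1.30361479e+00,
       1.60426536e-05, 1.43119503e+00]), 'qvel': array([ 1.32760979e-03,  3.96126575e-04, -3.49503639e-05,  1.19110373e-04,
       -7.85894577e-04, -3.27671222e-04]), 'tau': array([-2.97248862e-04, -4.80629718e+01,  2.98533797e+01,  1.93732849e-02,
       -2.28031176e-04, -9.92490271e-06]), 'tcp_pos': array([0.13242714, 0.55893347, 0.19200676]), 'orientation': array([-2.41607753e-04,  1.16124888e-01,  9.93234191e-01, -8.91435059e-04]), 'wrist_force': array([ 0.14154892, -0.25938797, -0.246653  ]), 'ft_torque': array([-0.00792563,  0.04488128, -0.00610614]), 'finger_gap': 0.08521521828875218}
scene {'K': array([[606.58395791,   0.        , 311.62604079],
       [  0.        , 606.58395791, 244.12030912],
       [  0.        ,   0.        ,   1.        ]]), 'world_to_cam': array([[ 0.4004211 ,  0.91632396,  0.00365283, -0.2826823 ],
       [ 0.72320379, -0.31357721, -0.61534186, -0.35626609],
       [-0.56270705,  0.2490376 , -0.78825189,  1.36227372],
       [ 0.        ,  0.        ,  0
[... 279 characters left out ...]
0.40427466, -0.61880192, -0.67353262,  0.33271364],
       [ 0.37179533,  0.56162578, -0.73915135,  0.81168197],
       [ 0.        ,  0.        ,  0.        ,  1.        ]])}
wrist {'K': array([[373.85629129,   0.        , 321.47970805],
       [  0.        , 373.85629129, 241.40551824],
       [  0.        ,   0.        ,   1.        ]]), 'world_to_cam': array([[ 2.31870357e-01,  9.72746312e-01, -8.65819147e-04,
        -5.74738777e-01],
       [ 9.22537978e-01, -2.19619923e-01,  3.17318087e-01,
        -4.12299981e-02],
       [ 3.08479848e-01, -7.43754093e-02, -9.48318766e-01,
         3.79932250e-01],
       [ 0.00000000e+00,  0.00000000e+00,  0.00000000e+00,
         1.00000000e+00]])}
```

View pics/scene0.png

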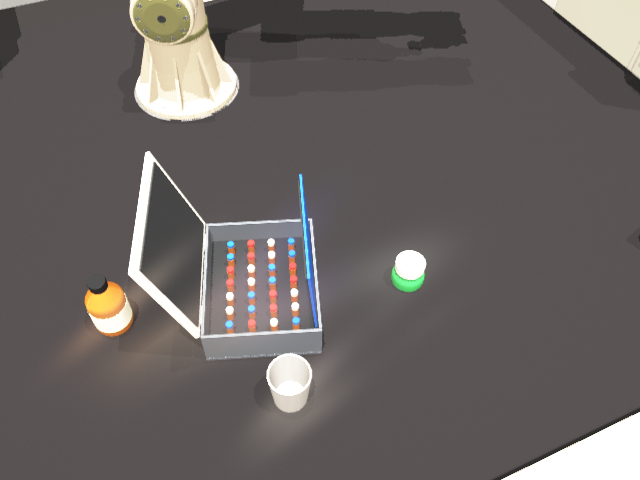

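View pics/side0.png

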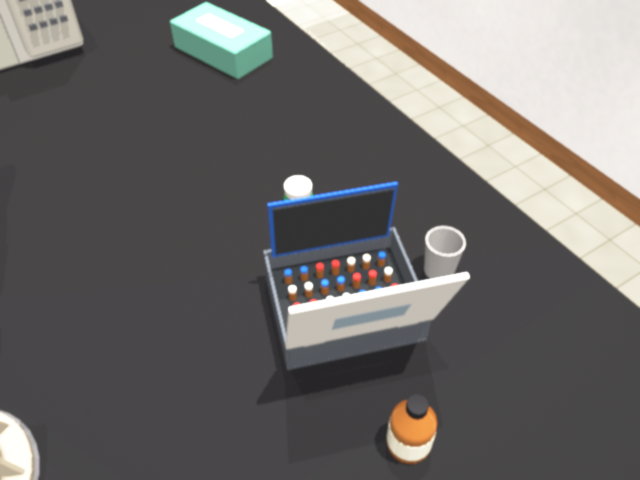

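View pics/wrist0.png

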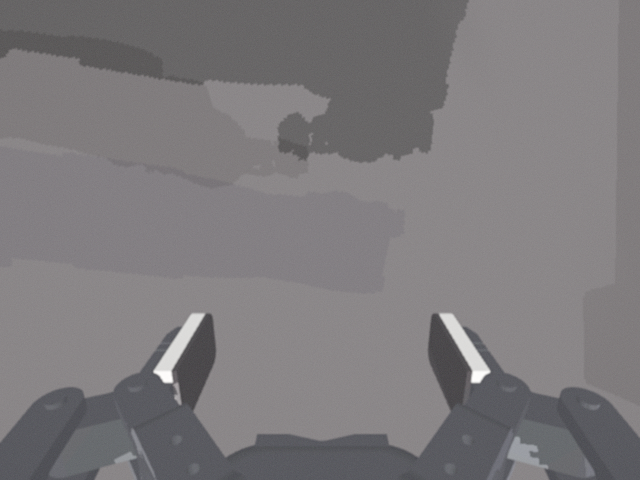

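Run:
```python
import cv2
a=cv2.imread("pics/scene0.png")[140:380,110:350];b=cv2.imread("pics/side0.png")[170:380,250:480]
cv2.imwrite("pics/sc_z.png",cv2.resize(a,None,fx=2.5,fy=2.5,interpolation=2));cv2.imwrite("pics/sd_z.png",cv2.resize(b,None,fx=2.8,fy=2.8,interpolation=2))
```

```text
(no output)
```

View pics/sc_z.png

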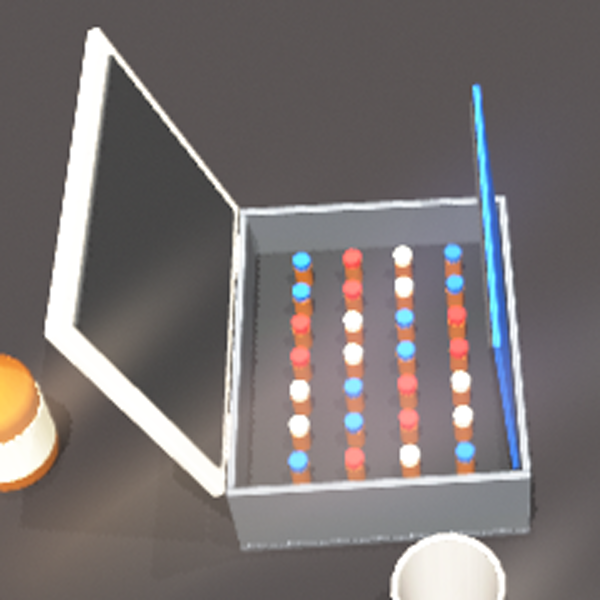

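View pics/sd_z.png

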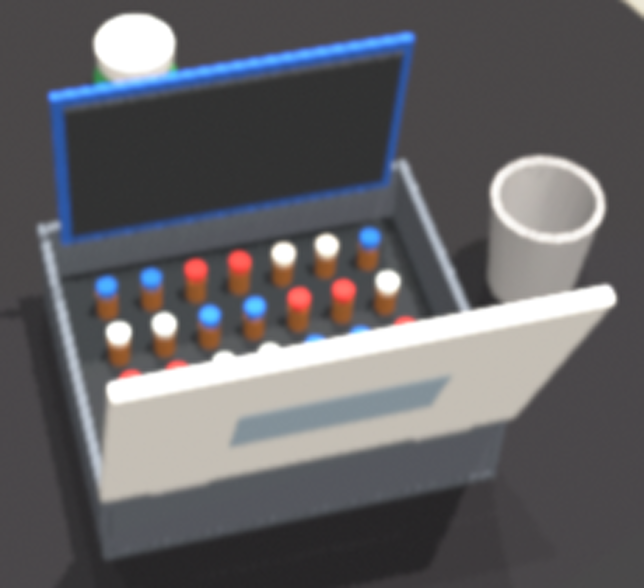

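```bash
cat > h.py <<'E'
from workcell import *
import numpy as np, cv2
def ray(n,p,cal=None):
    c=cal or calibration(n);W=c["world_to_cam"];R=W[:3,:3];t=W[:3,3]
    d=R.T@np.linalg.solve(c["K"],[p[0],p[1],1]);return -R.T@t,d
def plane(n,p,z):
    o,d=ray(n,p);return o+d*(z-o[2])/d[2]
def tri(p,q):
    P=[calibration(n)["K"]@calibration(n)["world_to_cam"][:3] for n in("scene","side")]
    X=cv2.triangulatePoints(P[0],P[1],np.array(p,float),np.array(q,float))
    return (X[:3]/X[3]).ravel()
def proj(n,X):
    c=calibration(n);v=c["K"]@(c["world_to_cam"]@np.append(X,1))[:3];return v[:2]/v[2]
E
python3 - <<'E'
from h import *
np.set_printoptions(precision=4,suppress=True)
sc=dict(A=(206,224.8),B=(312,219.2),C=(322,328),D=(200.4,336))
R={k:plane("scene",v,.07) for k,v in sc.items()}
R2=dict(B=plane("side",(264.3,252.1),.07),C=plane("side",(393.9,228.2),.07),A0=plane("side",(287.5,368.2),0),D0=plane("side",(425,339.6),0))
print(R,R2)
print("sz",np.linalg.norm(R['A']-R['D']),np.linalg.norm(R['B']-R['C']),np.linalg.norm(R['A']-R['B']),np.linalg.norm(R['C']-R['D']))
q=np.array([(R['A']),(R['B']+R2['B'])/2,(R['C']+R2['C'])/2,R['D']])
pts=np.array([R['A'],R['B'],R['C'],R['D'],R2['B'],R2['C'],R2['A0'],R2['D0']])[:,:2]
loc=np.array([[-.11,-.09],[-.11,.09],[.11,.09],[.11,-.09],[-.11,.09],[.11,.09],[-.11,-.09],[.11,-.09]])
pc=pts.mean(0);lc=loc.mean(0);H=(loc-lc).T@(pts-pc)
th=np.arctan2(H[0,1]-H[1,0],H[0,0]+H[1,1]);Rm=np.array([[np.cos(th),-np.sin(th)],[np.sin(th),np.cos(th)]])
t=pc-Rm@lc;print("case",t,np.degrees(th),"res",pts-(loc@Rm.T+t))
def toc(X):return np.append(Rm.T@(X[:2]-t),X[2])
F=[tri((300.4,174.4),(268.6,204.6)),tri((308.8,278),(397.1,183.6))]
C=[tri((148,152),(289.3,308.6)),tri((129.2,272.8),(468.6,275.4))]
for x in F+C: print(x,toc(x))
# bystanders
for n,nm,p,z in [("scene","reagent",(97,282),.115),("scene","beaker",(289.5,373),.075),("scene","tin",(410,262),.05),("side","reagent",(417,405),.115),("side","beaker",(444,244),.075),("side","tin",(298,187),.05)]:
    x=plane(n,p,z);print(nm,x,toc(x))
E
```

```text
{'A': array([ 0.468 , -0.0904,  0.07  ]), 'B': array([0.5277, 0.0783, 0.07  ]), 'C': array([0.7273, 0.0072, 0.07  ]), 'D': array([ 0.6684, -0.1621,  0.07  ])} {'B': array([0.5216, 0.074 , 0.07  ]), 'C': array([0.7262, 0.0023, 0.07  ]), 'A0': array([ 0.4633, -0.0892,  0.    ]), 'D0': array([ 0.6673, -0.1629,  0.    ])}
sz 0.212856087474985 0.21195660226288288 0.17893208031591903 0.17922526441111802
case [ 0.5962 -0.0428] -19.559583362951084 res [[ 0.0056  0.0004]
 [ 0.005  -0.0005]
 [-0.0027  0.002 ]
 [-0.0013  0.0024]
 [-0.0011 -0.0048]
 [-0.0038 -0.0028]
 [ 0.0008  0.0016]
 [-0.0025  0.0016]]
[0.5286 0.0578 0.1867] [-0.0974  0.0722  0.1867]
[ 0.7115 -0.0078  0.1865] [0.0969 0.0716 0.1865]
[ 0.4424 -0.1476  0.2363] [-0.1099 -0.1502  0.2363]
[ 0.6474 -0.2236  0.2373] [ 0.1088 -0.1532  0.2373]
reagent [ 0.5477 -0.2767  0.115 ] [ 0.0326 -0.2366  0.115 ]
beaker [ 0.7776 -0.0654  0.075 ] [0.1785 0.0395 0.075 ]
tin [0.6611 0.1964 0.05  ] [-0.019   0.2471  0.05  ]
reagent [ 0.5398 -0.2807  0.115 ] [ 0.0265 -0.243   0.115 ]
beaker [ 0.7691 -0.0725  0.075 ] [0.1729 0.0299 0.075 ]
tin [0.6561 0.1913 0.05  ] [-0.022   0.2406  0.05  ]
```

>>> jog_arm --hand 0 --pt "0.025 -0.024 0 0 0 -4.8" --pt "0.025 -0.024 0 0 0 -4.8" --pt "0.025 -0.024 0 0 0 -4.8" --pt "0.025 -0.024 0 0 0 -4.8" --pt "0.025 -0.024 0 0 0 -4.8" --pt "0.025 -0.024 0 0 0 -4.8" --pt "0.025 -0.024 0 0 0 -4.8" --pt "0.025 -0.024 0 0 0 -4.8" --pt "0.025 -0.024 0 0 0 -4.8" --pt "0.025 -0.024 0 0 0 -4.8"

```text
clock: 1.15
tcp_pos: [0.3834, 0.3183, 0.1927]
orientation: [-0.0, 0.512, 0.859, -0.0]
wrist_force: [-0.4, -0.2, 0.6]
finger_gap: 0.0003
```

>>> jog_arm --pt "0.025 -0.024 0 0 0 -4.8" --pt "0.025 -0.024 0 0 0 -4.8" --pt "0.025 -0.024 0 0 0 -4.8" --pt "0.025 -0.024 0 0 0 -4.8" --pt "0.025 -0.024 0 0 0 -4.8" --pt "0.025 -0.024 0 0 0 -4.8" --pt "0.025 -0.024 0 0 0 -4.8" --pt "0.025 -0.024 0 0 0 -4.8" --pt "0.025 -0.022 0 0 0 -4.8" --pt "0.025 -0.02 0 0 0 -4.8"

```text
clock: 2.15
tcp_pos: [0.6334, 0.0842, 0.1925]
orientation: [-0.0, 0.817, 0.577, -0.0]
wrist_force: [1.0, 0.2, -0.0]
finger_gap: -0.0
```

Run:
```python
from h import *
s=get_state();print(s)
for n in ["scene","side"]:
    cv2.imwrite(f"pics/{n}1.png",read_camera(n)[:,:,::-1])
```

```text
{'clock': 2.15, 'joint_pos': array([ 6.69921315e-03,  4.42631940e-01,  2.34642141e-01,  1.36349238e+00,
       -5.85102936e-05,  1.91899678e+00]), 'qvel': array([-0.32071389,  0.44840318,  0.68047763,  0.22796966,  0.0058729 ,
        0.50496754]), 'tau': array([  0.64518286, -57.52874494,  27.70202816,  -0.22988715,
        -0.09018478,  -0.56590129]), 'tcp_pos': array([0.63336046, 0.08422506, 0.19247361]), 'orientation': array([-1.71860908e-04,  8.16976696e-01,  5.76670582e-01, -2.98191326e-04]), 'wrist_force': array([ 0.982905  ,  0.20553756, -0.01652877]), 'ft_torque': array([-0.00580013, -0.01170992, -0.05319161]), 'finger_gap': -1.3039611505534824e-05}
```

View pics/side1.png

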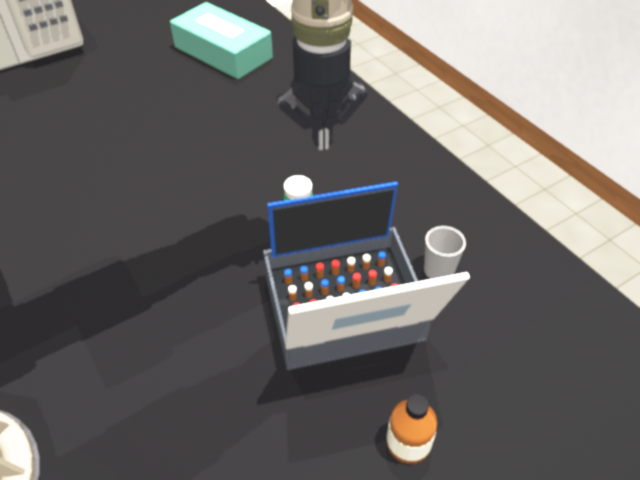

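View pics/scene1.png

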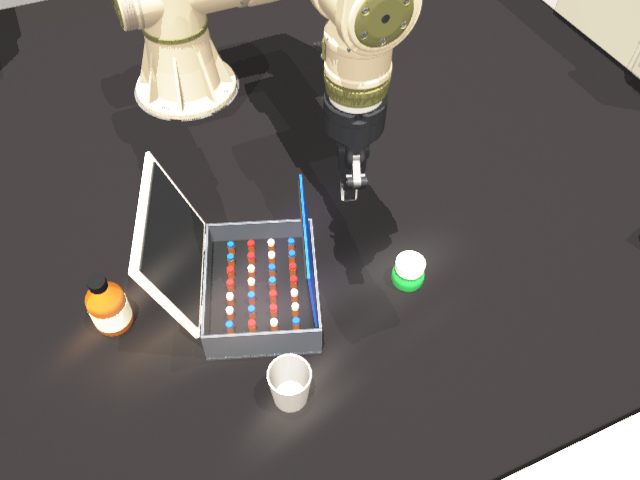

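```bash
cat >> h.py <<'E'
np.set_printoptions(precision=4,suppress=True)
th=np.radians(-19.56);T0=np.array([.5962,-.0428]);Rm=np.array([[np.cos(th),-np.sin(th)],[np.sin(th),np.cos(th)]])
def w2c(X):return np.append(Rm.T@(np.array(X[:2])-T0),X[2])
def c2w(X):return np.append(Rm@np.array(X[:2])+T0,X[2])
E
python3 - <<'E'
from h import *
s=get_state();p=s['tcp_pos'];print(p,w2c(p),tri((348,199),(323.5,149)),proj("scene",p),proj("side",p))
W=[c2w([0,.11,.16])]
for a in np.linspace(1.6,0,17):
    r=.10;W.append(c2w([0,.08-r*np.cos(a)+.004*np.sin(a)+.011,.06+r*np.sin(a)+.004*np.cos(a)]))
W=np.array(W);print(W);print(W[0]-p);print(np.diff(W,axis=0))
E
```

```text
[0.6351 0.0825 0.1914] [-0.0053  0.1311  0.1914] [0.6373 0.0825 0.2262] [344.8766 215.9643] [320.9955 165.6729]
[[ 0.633   0.0609  0.16  ]
 [ 0.629   0.0495  0.1598]
 [ 0.6256  0.04    0.16  ]
 [ 0.6223  0.0306  0.1592]
 [ 0.619   0.0214  0.1574]
 [ 0.6158  0.0123  0.1547]
 [ 0.6127  0.0036  0.1509]
 [ 0.6097 -0.0048  0.1463]
 [ 0.6069 -0.0127  0.1408]
 [ 0.6043 -0.02    0.1345]
 [ 0.6019 -0.0267  0.1275]
 [ 0.5998 -0.0327  0.1198]
 [ 0.5979 -0.0379  0.1115]
 [ 0.5964 -0.0424  0.1026]
 [ 0.5951 -0.046   0.0934]
 [ 0.5941 -0.0487  0.0838]
 [ 0.5935 -0.0504  0.074 ]
 [ 0.5932 -0.0513  0.064 ]]
[-0.0021 -0.0216 -0.0314]
[[-0.004  -0.0114 -0.0002]
 [-0.0033 -0.0094  0.0002]
 [-0.0033 -0.0094 -0.0008]
 [-0.0033 -0.0093 -0.0018]
 [-0.0032 -0.0091 -0.0028]
 [-0.0031 -0.0088 -0.0037]
 [-0.003  -0.0084 -0.0046]
 [-0.0028 -0.0079 -0.0055]
 [-0.0026 -0.0073 -0.0063]
 [-0.0024 -0.0067 -0.007 ]
 [-0.0021 -0.006  -0.0077]
 [-0.0019 -0.0052 -0.0083]
 [-0.0016 -0.0044 -0.0088]
 [-0.0013 -0.0036 -0.0093]
 [-0.001  -0.0027 -0.0096]
 [-0.0006 -0.0018 -0.0098]
 [-0.0003 -0.0008 -0.01  ]]
```

Run:
```python
import cv2,numpy as np
a=cv2.imread("pics/scene1.png")[130:250,290:410];b=cv2.imread("pics/side1.png")[80:200,260:380]
cv2.imwrite("pics/z1.png",np.hstack([cv2.resize(x,None,fx=3.3,fy=4,interpolation=0) for x in(a,b)]))
```

```text
(no output)
```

View pics/z1.png

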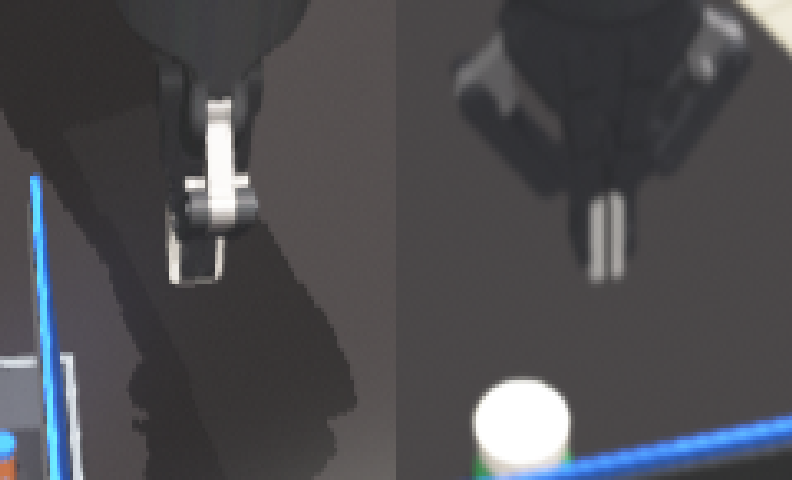

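Run:
```python
from h import *
s=get_state();p=s['tcp_pos'];print(p,tri((350,201),(324,150.5)),proj("wrist",p),proj("wrist",p+[0,0,.034]))
cv2.imwrite("pics/wrist2.png",read_camera("wrist")[:,:,::-1])
```

```text
[0.6351 0.0825 0.1914] [0.6389 0.0845 0.2218] [319.9402 280.5738] [319.6273 312.6654]
```

View pics/wrist2.png

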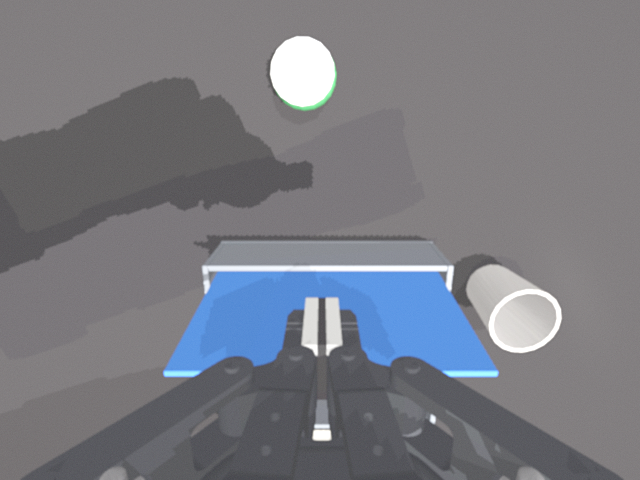

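>>> jog_arm --pt "0 -0.004 -0.013 0 0 0" --pt "0 -0.004 -0.013 0 0 0" --pt "0 -0.004 -0.013 0 0 0" --pt "-0.001 -0.004 -0.013 0 0 0" --pt "-0.001 -0.005 -0.011 0 0 0" --pt "-0.004 -0.011 0 0 0 0" --pt "-0.003 -0.0095 0 0 0 0" --pt "-0.0033 -0.0095 -0.001 0 0 0" --pt "-0.0033 -0.0093 -0.002 0 0 0" --pt "-0.0032 -0.0091 -0.003 0 0 0"

```text
clock: 3.3
tcp_pos: [0.6142, 0.0152, 0.1247]
orientation: [0.001, 0.816, 0.578, 0.001]
wrist_force: [-0.8, -0.2, -0.0]
finger_gap: 0.0
```

Run:
```python
from h import *
s=get_state();p=s['tcp_pos'];print(p,w2c(p),s['wrist_force'])
a=read_camera("scene")[:,:,::-1];b=read_camera("side")[:,:,::-1]
cv2.imwrite("pics/z3.png",np.hstack([cv2.resize(a[130:370,130:430],(400,320)),cv2.resize(b[100:370,240:480],(356,400))[:320]]))
```

```text
[0.6142 0.0152 0.1247] [-0.0024  0.0607  0.1247] [-0.7825 -0.233  -0.0269]
```

View pics/z3.png

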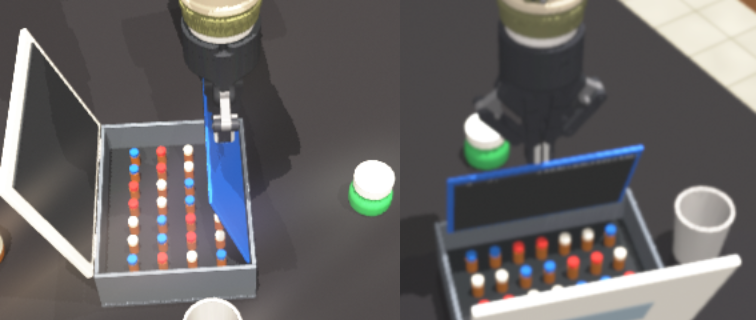

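>>> jog_arm --pt "-0.0031 -0.0088 -0.0037 0 0 0" --pt "-0.003 -0.0084 -0.0046 0 0 0" --pt "-0.0028 -0.0079 -0.0055 0 0 0" --pt "-0.0026 -0.0073 -0.0063 0 0 0" --pt "-0.0024 -0.0067 -0.007 0 0 0" --pt "-0.0021 -0.006 -0.0077 0 0 0" --pt "-0.0019 -0.0052 -0.0083 0 0 0" --pt "-0.0016 -0.0044 -0.0088 0 0 0" --pt "-0.0013 -0.0036 -0.0093 0 0 0" --pt "0 0 0 0 0 0"

```text
clock: 4.4
tcp_pos: [0.5916, -0.0423, 0.0608]
orientation: [-0.001, 0.816, 0.578, -0.001]
wrist_force: [0.3, 0.4, 0.5]
finger_gap: 0.0
```

Run:
```python
from h import *
s=get_state();p=s['tcp_pos'];print(p,w2c(p),s['wrist_force'])
a=read_camera("scene")[:,:,::-1];b=read_camera("side")[:,:,::-1]
cv2.imwrite("pics/z4.png",np.hstack([cv2.resize(a[130:370,130:430],(400,320)),cv2.resize(b[100:370,240:480],(356,400))[:320]]))
```

```text
[ 0.5916 -0.0423  0.0608] [-0.0045 -0.0011  0.0608] [0.2795 0.4246 0.4752]
```

View pics/z4.png

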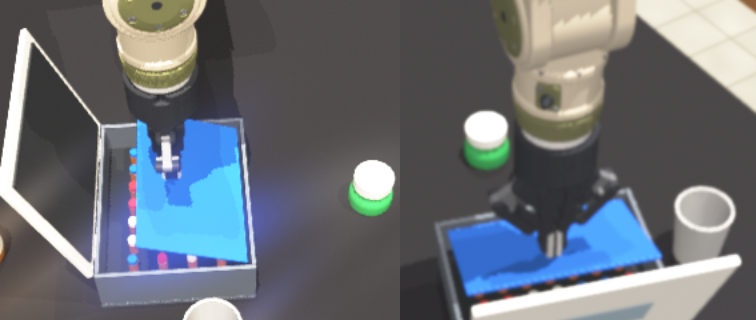

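>>> jog_arm --pt "-0.001 -0.0027 -0.009 0 0 0" --pt "-0.0006 -0.0018 -0.008 0 0 0" --pt "0 -0.001 -0.006 0 0 0" --pt "0 0 -0.003 0 0 0" --pt "0 0 -0.002 0 0 0" --pt "0 0 -0.001 0 0 0" --pt "0 0 -0.001 0 0 0" --pt "0 0 0 0 0 0" --pt "0 0 0 0 0 0" --pt "0 0 0 0 0 0"

```text
clock: 5.5
tcp_pos: [0.5916, -0.0477, 0.0329]
orientation: [0.0, 0.816, 0.578, 0.0]
wrist_force: [-0.1, -0.2, 0.4]
finger_gap: -0.0004
```

Run:
```python
from h import *
s=get_state();p=s['tcp_pos'];print(p,w2c(p),s['wrist_force'])
a=read_camera("scene")[:,:,::-1];b=read_camera("side")[:,:,::-1]
cv2.imwrite("pics/z5.png",np.hstack([cv2.resize(a[130:370,130:430],(400,320)),cv2.resize(b[100:370,240:480],(356,400))[:320]]))
```

```text
[ 0.5916 -0.0477  0.0329] [-0.0027 -0.0061  0.0329] [-0.1001 -0.2351  0.4128]
```

View pics/z5.png

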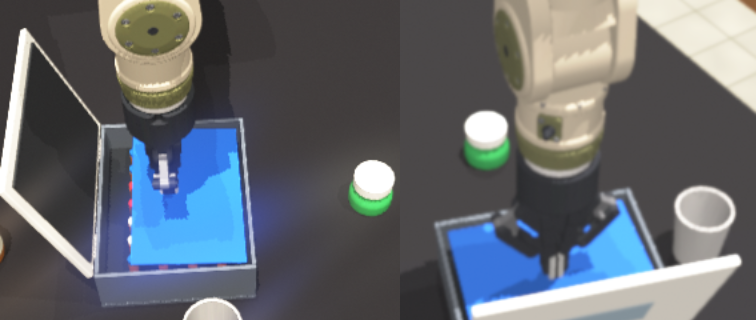

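>>> jog_arm --pt "0 0 -0.001 0 0 0" --pt "0 0 -0.001 0 0 0" --pt "0 0 -0.001 0 0 0" --pt "0 0 -0.001 0 0 0" --pt "0 0 0 0 0 0" --pt "0 0 0 0 0 0" --pt "0 0 0 0 0 0" --pt "0 0 0 0 0 0" --pt "0 0 0 0 0 0" --pt "0 0 0 0 0 0"

```text
clock: 6.6
tcp_pos: [0.5915, -0.0476, 0.0287]
orientation: [0.0, 0.816, 0.578, 0.0]
wrist_force: [0.0, 0.3, -0.4]
finger_gap: 0.0002
```

>>> jog_arm --pt "0 0 -0.001 0 0 0" --pt "0 0 -0.001 0 0 0" --pt "0 0 -0.001 0 0 0" --pt "0 0 -0.001 0 0 0" --pt "0 0 0 0 0 0" --pt "0 0 0 0 0 0" --pt "0 0 0 0 0 0" --pt "0 0 0 0 0 0" --pt "0 0 0 0 0 0" --pt "0 0 0 0 0 0"

```text
clock: 7.6
tcp_pos: [0.5916, -0.0478, 0.0256]
orientation: [0.0, 0.816, 0.578, 0.0]
wrist_force: [-1.8, 0.1, 6.0]
finger_gap: 0.0001
```

Run:
```python
from h import *
s=get_state();p=s['tcp_pos'];print(p,w2c(p),s['wrist_force'])
a=read_camera("scene")[:,:,::-1];b=read_camera("side")[:,:,::-1]
cv2.imwrite("pics/z6.png",np.hstack([cv2.resize(a[200:350,180:340],(427,400)),cv2.resize(b[200:350,250:410],(427,400))[:,:370]]))
```

```text
[ 0.5916 -0.0478  0.0256] [-0.0027 -0.0062  0.0256] [-1.7947  0.0605  6.0035]
```

View pics/z6.png

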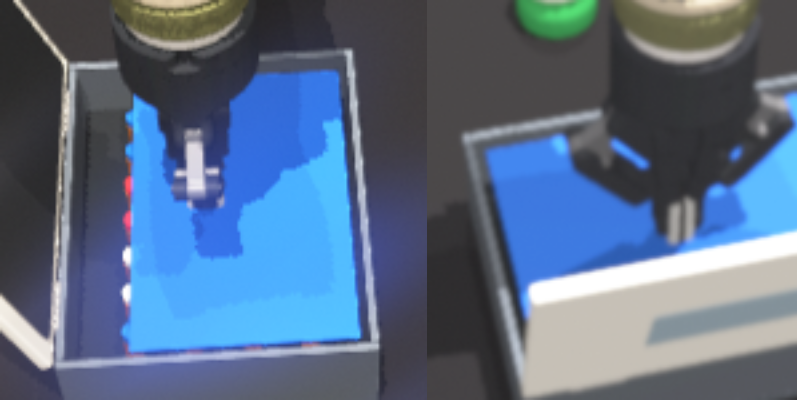

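>>> jog_arm --pt "0 0 -0.001 0 0 0" --pt "0 0 -0.001 0 0 0" --pt "0 0 0 0 0 0" --pt "0 0 0 0 0 0" --pt "0 0 0 0 0 0" --pt "0 0 0 0 0 0" --pt "0 0 0 0 0 0" --pt "0 0 0 0 0 0" --pt "0 0 0 0 0 0" --pt "0 0 0 0 0 0"

```text
clock: 8.7
tcp_pos: [0.5917, -0.0478, 0.0254]
orientation: [0.001, 0.816, 0.578, 0.001]
wrist_force: [-6.0, 0.9, 16.6]
finger_gap: 0.0002
```

>>> jog_arm --pt "0 0 0.015 0 0 0" --pt "0 0 0.025 0 0 0" --pt "0 0 0.03 0 0 0" --pt "0 0 0.03 0 0 0" --pt "0 0 0.03 0 0 0" --pt "0 0 0.03 0 0 0" --pt "0 0 0.03 0 0 0" --pt "0 0 0.03 0 0 0" --pt "0 0 0.03 0 0 0" --pt "0 0 0.03 0 0 0"

```text
clock: 9.7
tcp_pos: [0.5913, -0.0476, 0.3039]
orientation: [0.0, 0.816, 0.578, 0.0]
wrist_force: [0.4, -0.3, -0.7]
finger_gap: -0.0001
```

>>> jog_arm --pt "-0.0065 -0.018 0 3.77 -1.34 0" --pt "-0.0065 -0.018 0 3.77 -1.34 0" --pt "-0.0065 -0.018 0 3.77 -1.34 0" --pt "-0.0065 -0.018 0 3.77 -1.34 0" --pt "-0.0065 -0.018 0 3.77 -1.34 0" --pt "-0.0065 -0.018 0 3.77 -1.34 0" --pt "-0.0065 -0.018 0 3.77 -1.34 0" --pt "-0.0065 -0.018 0 3.77 -1.34 0" --pt "-0.0065 -0.018 0 3.77 -1.34 0" --pt "-0.0065 -0.018 0 3.77 -1.34 0"

```text
clock: 10.7
tcp_pos: [0.5263, -0.2287, 0.3029]
orientation: [-0.197, 0.766, 0.543, 0.281]
wrist_force: [1.3, 0.5, -0.7]
finger_gap: -0.0002
```

Run:
```python
from h import *
from scipy.spatial.transform import Rotation as Ro
s=get_state();p=s['tcp_pos'];o=s['orientation'];M=Ro.from_quat(np.roll(o,-1)).as_matrix()
print(p,w2c(p),s['joint_pos'],s['wrist_force']);print("toolz in case",Rm.T@M[:2,2],M[2,2],"tooly",Rm.T@M[:2,1],M[2,1])
for n in("scene","side"): cv2.imwrite(f"pics/{n}7.png",read_camera(n)[:,:,::-1])
```

```text
[ 0.5263 -0.2287  0.3029] [-0.0037 -0.1985  0.3029] [-0.8924  0.5378  0.4316  1.8791  0.5825  0.89  ] [ 1.2848  0.5117 -0.7306]
toolz in case [0.0015 0.6447] -0.7643994763368156 tooly [1.     0.0024] 0.0039899520766926155
```

View pics/scene7.png

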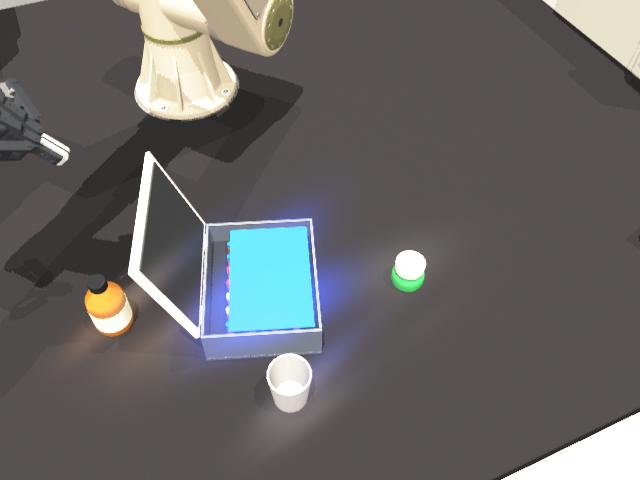

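View pics/side7.png

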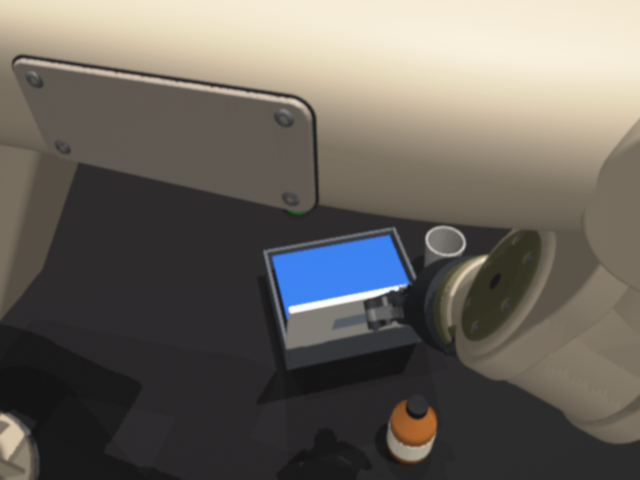

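Run:
```python
from h import *
s=get_state();p=s['tcp_pos']
t=np.radians(40);tz=np.array([np.sin(t),-np.cos(t)]);tx=np.array([np.cos(t),np.sin(t)])
T=w2c(p)[1:]-.038*tz;print("tip",T,proj("scene",c2w([0,*T])))
def P(a,off=0):
    n=np.array([-np.sin(a),np.cos(a)]);e=np.array([np.cos(a),np.sin(a)])
    up=a>=np.radians(40);r=.15 if up else .128
    c=np.array([-.09,.07])+r*e+(.008+off)*n
    return c-(.011 if up else -.011)*tx+.038*tz
A=list(np.linspace(1.95,.0,26))
W=np.array([c2w([-.0037,*P(1.95,.03)])]+[c2w([-.0037,*P(a)]) for a in A])
print(W[0]-p)
for a,w,d in zip(A,W[1:],np.diff(W,axis=0)):print("%.2f"%a,w,d)
```

```text
tip [-0.2259  0.3283] [ 62.0418 161.556 ]
[ 0.0124  0.0345 -0.1401]
1.95 [ 0.5469 -0.1706  0.1702] [0.0093 0.0263 0.0111]
1.87 [ 0.5505 -0.1604  0.1747] [0.0036 0.0102 0.0045]
1.79 [ 0.5542 -0.1499  0.1783] [0.0037 0.0105 0.0036]
1.72 [ 0.558  -0.1392  0.1811] [0.0038 0.0107 0.0028]
1.64 [ 0.5619 -0.1283  0.1829] [0.0039 0.0109 0.0019]
1.56 [ 0.5658 -0.1173  0.1839] [0.0039 0.011  0.001 ]
1.48 [ 0.5697 -0.1063  0.1839] [0.0039 0.011  0.    ]
1.40 [ 0.5736 -0.0953  0.1831] [ 0.0039  0.011  -0.0009]
1.33 [ 0.5775 -0.0843  0.1813] [ 0.0039  0.0109 -0.0018]
1.25 [ 0.5813 -0.0736  0.1786] [ 0.0038  0.0107 -0.0027]
1.17 [ 0.5851 -0.0631  0.1751] [ 0.0037  0.0105 -0.0036]
1.09 [ 0.5887 -0.0529  0.1706] [ 0.0036  0.0102 -0.0044]
1.01 [ 0.5922 -0.043   0.1654] [ 0.0035  0.0099 -0.0052]
0.94 [ 0.5956 -0.0335  0.1593] [ 0.0034  0.0095 -0.006 ]
0.86 [ 0.5988 -0.0246  0.1525] [ 0.0032  0.009  -0.0068]
0.78 [ 0.6018 -0.0161  0.145 ] [ 0.003   0.0085 -0.0075]
0.70 [ 0.6046 -0.0082  0.1368] [ 0.0028  0.0079 -0.0082]
0.62 [ 0.6068 -0.0019  0.1292] [ 0.0022  0.0063 -0.0075]
0.55 [0.6088 0.0038 0.1213] [ 0.002   0.0057 -0.008 ]
0.47 [0.6106 0.0088 0.1128] [ 0.0018  0.0051 -0.0084]
0.39 [0.6122 0.0133 0.104 ] [ 0.0016  0.0044 -0.0088]
0.31 [0.6135 0.0171 0.0949] [ 0.0013  0.0038 -0.0092]
0.23 [0.6146 0.0202 0.0854] [ 0.0011  0.0031 -0.0094]
0.16 [0.6155 0.0226 0.0758] [ 0.0009  0.0024 -0.0097]
0.08 [0.6161 0.0242 0.0659] [ 0.0006  0.0017 -0.0098]
0.00 [0.6164 0.0252 0.056 ] [ 0.0003  0.001  -0.0099]
```

>>> jog_arm --pt "0 0 -0.02 0 0 0" --pt "0 0 -0.024 0 0 0" --pt "0 0 -0.024 0 0 0" --pt "0 0 -0.024 0 0 0" --pt "0 0 -0.024 0 0 0" --pt "0 0 -0.024 0 0 0" --pt "0.004 0.011 0 0 0 0" --pt "0.004 0.012 0 0 0 0" --pt "0.004 0.011 0 0 0 0" --pt "0 0 0 0 0 0"

```text
clock: 11.8
tcp_pos: [0.5394, -0.1917, 0.1645]
orientation: [-0.196, 0.766, 0.545, 0.28]
wrist_force: [0.1, 0.3, -0.0]
finger_gap: -0.0004
```

Run:
```python
from h import *
s=get_state();p=s['tcp_pos'];print(p,w2c(p),s['wrist_force'])
a=read_camera("scene")[:,:,::-1];b=read_camera("side")[:,:,::-1]
cv2.imwrite("pics/z8.png",np.hstack([cv2.resize(a[90:370,40:330],(400,386)),cv2.resize(b[200:470,250:520],(386,386))]))
```

```text
[ 0.5394 -0.1917  0.1645] [-0.0037 -0.1593  0.1645] [ 0.1283  0.2511 -0.0179]
```

View pics/z8.png

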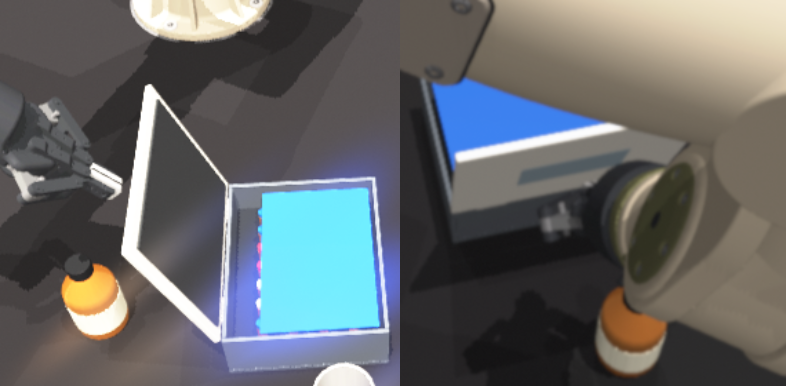

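>>> jog_arm --pt "0.004 0.011 0.002 0 0 0" --pt "0.004 0.01 0.003 0 0 0" --pt "0.0036 0.0102 0.0045 0 0 0" --pt "0.0037 0.0105 0.0036 0 0 0" --pt "0.0038 0.0107 0.0028 0 0 0" --pt "0.0039 0.0109 0.0019 0 0 0" --pt "0.0039 0.011 0.001 0 0 0" --pt "0.0039 0.011 0 0 0 0" --pt "0.0039 0.011 -0.0009 0 0 0" --pt "0.0039 0.0109 -0.0018 0 0 0"

```text
clock: 12.9
tcp_pos: [0.5776, -0.0854, 0.1789]
orientation: [-0.197, 0.766, 0.543, 0.28]
wrist_force: [-0.3, -2.1, 3.3]
finger_gap: 0.0001
```

Run:
```python
from h import *
s=get_state();p=s['tcp_pos'];print(p,w2c(p),s['wrist_force'])
a=read_camera("scene")[:,:,::-1];b=read_camera("side")[:,:,::-1]
cv2.imwrite("pics/z9.png",np.hstack([cv2.resize(a[90:370,40:330],(400,386)),cv2.resize(b[200:470,250:520],(386,386))]))
```

```text
[ 0.5776 -0.0854  0.1789] [-0.0033 -0.0464  0.1789] [-0.2595 -2.1032  3.2883]
```

View pics/z9.png

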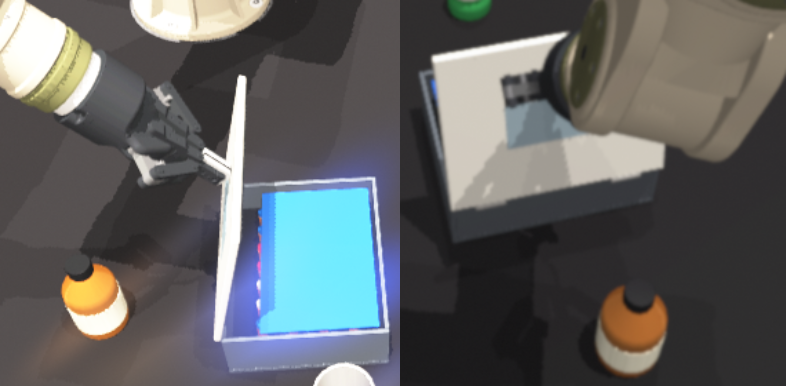

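>>> jog_arm --pt "0.0038 0.0107 -0.0027 0 0 0" --pt "0.0037 0.0105 -0.0036 0 0 0" --pt "0.0036 0.0102 -0.0044 0 0 0" --pt "0.0035 0.0099 -0.0052 0 0 0" --pt "0.0034 0.0095 -0.006 0 0 0" --pt "0.0032 0.009 -0.0068 0 0 0" --pt "0.003 0.0085 -0.0075 0 0 0" --pt "0.0028 0.0079 -0.0082 0 0 0" --pt "0.0022 0.0063 -0.0075 0 0 0" --pt "0.002 0.0057 -0.008 0 0 0"

```text
clock: 14.0
tcp_pos: [0.6084, 0.0024, 0.1182]
orientation: [-0.197, 0.767, 0.544, 0.28]
wrist_force: [-0.7, -0.5, 0.9]
finger_gap: 0.0004
```

Run:
```python
from h import *
s=get_state();p=s['tcp_pos'];print(p,w2c(p),s['wrist_force'])
a=read_camera("scene")[:,:,::-1];b=read_camera("side")[:,:,::-1]
cv2.imwrite("pics/z10.png",np.hstack([cv2.resize(a[90:370,40:330],(400,386)),cv2.resize(b[200:470,250:520],(386,386))]))
```

```text
[0.6084 0.0024 0.1182] [-0.0036  0.0467  0.1182] [-0.6914 -0.5436  0.8555]
```

View pics/z10.png

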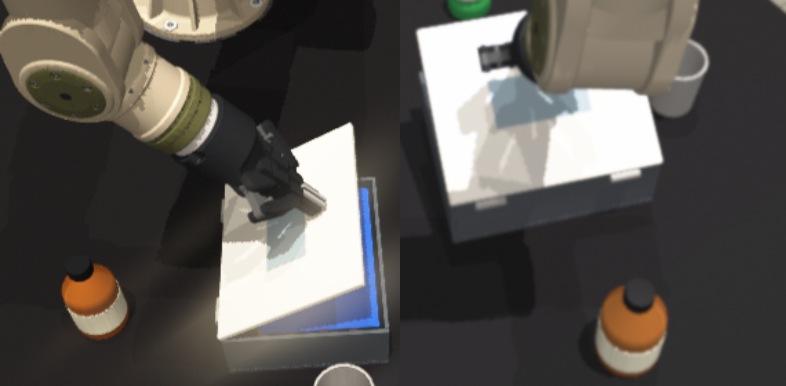

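>>> jog_arm --pt "0.0018 0.0051 -0.0084 0 0 0" --pt "0.0016 0.0044 -0.0088 0 0 0" --pt "0.0013 0.0038 -0.0092 0 0 0" --pt "0.0011 0.0031 -0.0094 0 0 0" --pt "0.0009 0.0024 -0.0097 0 0 0" --pt "0.0006 0.0017 -0.008 0 0 0" --pt "0 0 -0.004 0 0 0" --pt "0 0 -0.002 0 0 0" --pt "0 0 -0.001 0 0 0" --pt "0 0 0 0 0 0"

```text
clock: 15.1
tcp_pos: [0.6156, 0.022, 0.0584]
orientation: [-0.197, 0.767, 0.543, 0.28]
wrist_force: [-1.2, 0.4, 0.5]
finger_gap: 0.0001
```

Run:
```python
from h import *
s=get_state();p=s['tcp_pos'];print(p,w2c(p),s['wrist_force'])
a=read_camera("scene")[:,:,::-1];b=read_camera("side")[:,:,::-1]
cv2.imwrite("pics/z11.png",np.hstack([cv2.resize(a[90:370,40:330],(400,386)),cv2.resize(b[200:470,250:520],(386,386))]))
```

```text
[0.6156 0.022  0.0584] [-0.0034  0.0676  0.0584] [-1.1712  0.4214  0.5491]
```

View pics/z11.png

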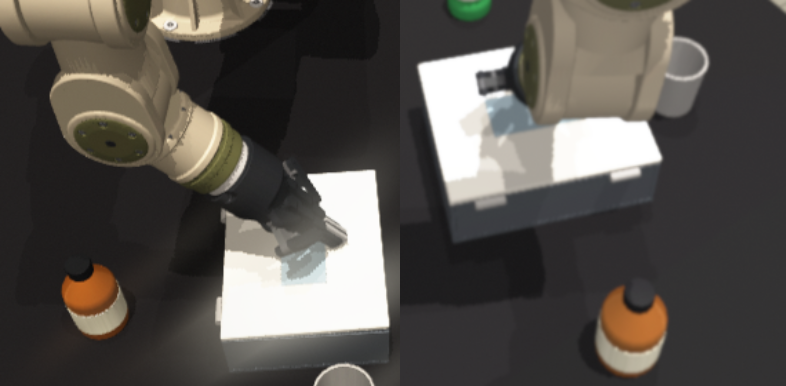

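Nearly shut; pressing down by feel.

>>> jog_arm --pt "0 0 -0.001 0 0 0" --pt "0 0 -0.001 0 0 0" --pt "0 0 -0.001 0 0 0" --pt "0 0 -0.001 0 0 0" --pt "0 0 0 0 0 0" --pt "0 0 0 0 0 0" --pt "0 0 0 0 0 0" --pt "0 0 0 0 0 0" --pt "0 0 0 0 0 0" --pt "0 0 0 0 0 0"

```text
clock: 16.2
tcp_pos: [0.6155, 0.0223, 0.0544]
orientation: [-0.197, 0.767, 0.543, 0.28]
wrist_force: [-0.2, -0.8, -0.3]
finger_gap: -0.0001
```

>>> jog_arm --pt "0 0 -0.001 0 0 0" --pt "0 0 -0.001 0 0 0" --pt "0 0 -0.001 0 0 0" --pt "0 0 -0.001 0 0 0" --pt "0 0 0 0 0 0" --pt "0 0 0 0 0 0" --pt "0 0 0 0 0 0" --pt "0 0 0 0 0 0" --pt "0 0 0 0 0 0" --pt "0 0 0 0 0 0"

```text
clock: 17.2
tcp_pos: [0.6159, 0.0224, 0.0539]
orientation: [-0.197, 0.766, 0.543, 0.282]
wrist_force: [-10.3, -4.2, 21.4]
finger_gap: -0.0004
```

>>> jog_arm --pt "0 0 0.006 0 0 0" --pt "0 0 0.015 0 0 0" --pt "0 0 0.025 0 0 0" --pt "0 0 0.03 0 0 0" --pt "0 0 0.03 0 0 0" --pt "0 0 0.03 0 0 0" --pt "0 0 0.03 0 0 0" --pt "0 0 0.03 0 0 0" --pt "0 0 0.03 0 0 0" --pt "0 0 0.02 0 0 0"

```text
clock: 18.2
tcp_pos: [0.6159, 0.0222, 0.2987]
orientation: [-0.196, 0.766, 0.544, 0.28]
wrist_force: [-0.1, -0.0, -0.1]
finger_gap: -0.0001
```

>>> jog_arm --pt "-0.01 -0.02 0 0 0 0" --pt "-0.01 -0.02 0 0 0 0" --pt "-0.01 -0.02 0 0 0 0" --pt "-0.01 -0.02 0 0 0 0" --pt "-0.01 -0.02 0 0 0 0" --pt "-0.01 -0.02 0 0 0 0" --pt "-0.01 -0.02 0 0 0 0" --pt "-0.01 -0.02 0 0 0 0" --pt "0 0 0 0 0 0" --pt "0 0 0 0 0 0"

```text
clock: 19.2
tcp_pos: [0.5357, -0.1381, 0.2961]
orientation: [-0.197, 0.767, 0.543, 0.28]
wrist_force: [0.4, -0.1, 0.0]
finger_gap: -0.0001
```

Run:
```python
from h import *
s=get_state();p=s['tcp_pos'];print(p,w2c(p),s['wrist_force'],s['clock'])
for n in("scene","side"): cv2.imwrite(f"pics/{n}12.png",read_camera(n)[:,:,::-1])
a=cv2.imread("pics/scene12.png")[140:380,110:350];b=cv2.imread("pics/side12.png")[170:410,250:490]
cv2.imwrite("pics/z12.png",np.hstack([cv2.resize(x,(400,400)) for x in (a,b)]))
for y,x in((-.09,-.11),(.09,-.11),(.09,.11),(-.09,.11)):
    print([proj(n,c2w([x,y,.078])) for n in("scene","side")])
```

```text
[ 0.5357 -0.1381  0.2961] [-0.0251 -0.11    0.2961] [ 0.3873 -0.0799  0.0273] 19.2
[array([204.1195, 219.466 ]), array([285.2326, 340.6504])]
[array([311.1127, 213.9897]), array([263.0527, 246.5794])]
[array([321.5954, 327.1748]), array([395.0885, 222.9059])]
[array([198.3435, 334.5562]), array([433.4584, 310.2296])]
```

View pics/z12.png

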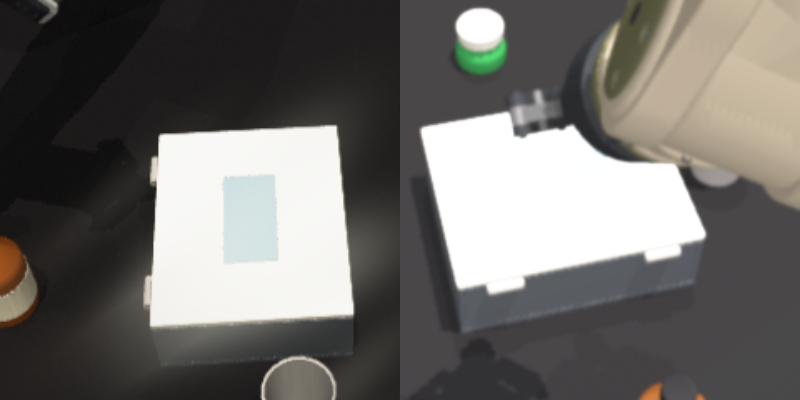

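View pics/scene12.png

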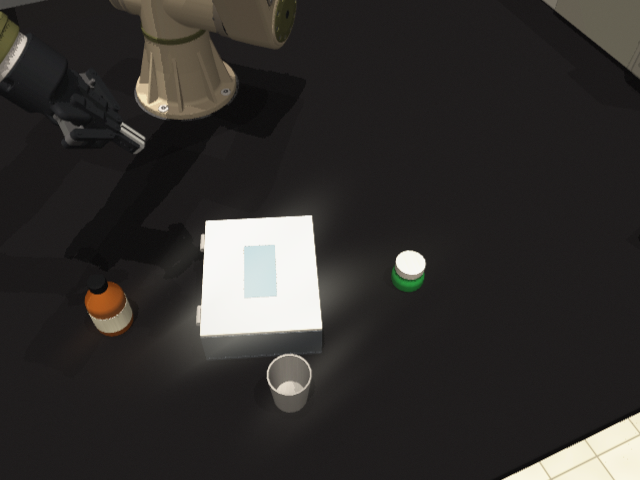

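```bash
python3 -c "
from workcell import *
print(hand_in())"
```

```text
the job is handed in; nothing more can be done
None
```

I folded the blue flap flat first, then swung the white cover shut, and handed the job in at about 19 s. I pushed both with the closed fingertips, only on their outer faces.

- **Flap:** it ran into a hard stop; pressing on raised the force to about 17 N with no further movement. The pictures afterwards showed it lying flat inside the rim.
- **Cover:** it also ended on a hard stop, at about 21 N. In the final scene picture its corners are within about 3 px of where a closed cover should be.
- **Bystanders:** the bottle, beaker and tin look to be in the same places as at the start in the scene picture. The robot stood clear with about 0 N on the wrist.

**Disagreement:** the fingertips were not where the reported TCP put them. They sat about 30–34 mm behind it by the cameras and about 38 mm by contact with the flat flap. I allowed for this and finished both pushes on the force reading. The case pose fit had errors of up to about 5 mm, which did not matter for the pushes.

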